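Free the drilled cooling block from the bench vise

TASK

An amber jar with an orange cap is standing on the vise bed in the way of the sliding jaw: first lift it off and stand it upright on the white paper pad. Then slide the jaw with the red knob fully open and leave it open, lift the drilled aluminium block out and set it down gently, holes up, flat inside the blue tray with its long side along the tray's long side. Do not tip the jar over, and leave the tube rack, wash bottle, pipette pump and the dark block in the grey tray where they are.

Things in the scene. Friction and masses are not known exactly. Their poses are not given: they have to be found in the camera images.
- vise: blue bench vise, fixed to the bench. Origin: centre of its underside. Bed 84 (x) x 216 (y) mm, bed top 20 mm above the bench. The jaw slides along the vise's own y axis. Fixed jaw: 70 mm wide in x, from y = -102 to -78 mm, top 70 mm above the bench. End stop: 70 mm wide in x, from y = 96 to 106 mm, top 50 mm above the bench.
- jaw (a joint): travel of the steel sliding jaw in m: 0 closed on the block, 0.060 fully open at its stop; opens towards the vise's +y with some 5 N and stays where left. 66 mm wide in x; at 0 it fills y = -5.5 to 24.5 mm of the vise frame and its dark lip (56 mm wide, 72 to 80 mm above the bench) reaches over the block to y = -19.5 mm, so the block cannot be lifted until the jaw is open.
- jaw_knob (a point): centre of the grip of the red knob on top of the jaw: an upright cylinder of 22 mm diameter, 27 mm tall (89 to 116 mm above the bench) on a 14 mm stem that rises from the jaw's top at 80 mm; this point is 104 mm above the bench. Axes are the vise's.
- block: bright aluminium cooling block with six 13 mm holes in its top, held in the vise: 50 (x) x 70 (y, its long side) x 50 mm high, 0.38 kg; origin at the centre of its underside, at first on the vise bed with its axes along the vise's (about y = -41 mm there). Its two long sides stand free, for a grasp across its 50 mm width.
- jar: amber glass jar with an orange cap, 36 mm diameter, 85 mm tall, 0.09 kg; origin at the centre of its underside, z up. At first it stands on the vise bed between jaw and end stop.
- pad: white paper pad lying on the bench, fixed, 130 x 130 x 3 mm; origin at the centre of its underside. The jar goes here.
- tray_blue: blue open tray, fixed, 135 (x) x 155 (y, its long side) x 18 mm high, walls and floor 5 mm thick; origin at the centre of its underside. The aluminium block goes here.
- tray_grey: grey open tray of the same size, fixed; it holds the dark block. Origin at the centre of its underside. Not to be used.
- spare_block: dark grey block of the same shape as the aluminium one, standing in the grey tray; origin at the centre of its underside. Leave alone.
- rack: blue tube rack with four capped white tubes, 90 (x) x 110 (y) mm, 113 mm tall over the caps; origin at the centre of its underside. Leave alone.
- wash_bottle: white bottle with a red cap, 60 mm diameter, 185 mm tall; origin at the centre of its underside. Leave alone.
- pipette_pump: coral and white pipette pump lying on the bench, about 36 (x) x 145 (y) x 22 mm; origin on the bench at the middle of its coral body (y from -55 to 88 mm). Leave alone.
Things that resemble listed ones, but are neither listed nor needed, are in the scene too. There is more than one size of the tray_blue; the job needs the smaller.

How it is judged:
By the outcome, as a careful person would: the job done as asked, in the order asked, and still so for the second after the job is handed in, with the robot touching nothing.
It also fails if it takes over 62 s, if anything falls off the work surface, if the arm or the gripper's body presses on something with over 40 N, if the wrist force passes 120 N, or if a joint passes its speed limit or range.

ROBOT

A 6-joint arm with a two-finger parallel gripper is mounted at the origin on the work surface. World frame = base frame: x ahead of the robot, y to its left, z up, the work surface at z = 0. Lengths are in m, angles in rad, forces in N, time in s.
With the tool pointing down it reaches from about 0.275 to 0.85 m from the base axis. Payload 19 kg.
Tool frame: the origin (TCP) lies between the finger pads; the fingertips stand 22 mm ahead of it and the grasp point (between the pads) lies 3 mm ahead of it; z points along the fingers, y is the line along which they close (so a half turn about z gives the same grasp; the last joint's range is limited). The gripper opens to 85 mm and grips with 20 to 120 N. Pads are 22 mm wide; open, the fingers measure 114 mm over their backs; the gripper's body (76 mm by 85 mm) begins 54 mm behind the grasp point. The pads swing forward as they close: fully open they stand 13 mm farther back than shut.
Start: joints at [-1.369, 0.15, 1.437, -0, 1.554, -0.134], TCP at [0.189, -0.543, 0.253] pointing down, gripper open.
Joint ranges: [-2.8, 2.8], [-0.68, 2.1], [0.12, 2.68], [-1.39, 4.53], [0.16, 2.79], [-2.81, 2.81]. Speed limits (rad/s): [1.89, 1.89, 2.22, 3.01, 3.01, 3.01].

INTERFACE

Orientations are given as a unit quaternion [x, y, z, w].
In Python, from station import status, cams, ticket, spotter gives the robot as it stands.
- The arm moves only by the tool play_rows, never from a script. Its argument "series" is one flat list of numbers, 7 for each row, row after row: the shift along the tool's x, y, z normalised to -1 to 1, where 1 is 0.03 m, then the turn, a rotation vector about the tool's x, y, z normalised to -1 to 1, where 1 is 0.12 rad, then the closure, from 0 (fully open) to 1 (shut). A call has 1 to 5 rows; each row shifts and turns the commanded pose from where the row before left it, along the tool's axes as they then stand; what a row does not reach is not made up. A row lasts 1/10 s, in which the tool goes at most 50 mm and 8.59 degrees, less where a joint would pass 70% of its speed; a pose out of reach is approached as far as the arm can. A call with a number of a shift or a turn outside -1 to 1 is refused whole. A call with a gripper value outside its range is refused whole. The fingers move at their own pace and stop on an object; the grip force is fixed at half the most. Time passes only in rows, so rows that do not move let the fingers close. It gives the time, the measured TCP pose, the force, the opening and the grip force at its end, in the units of the state.
- status.state(): the state, without advancing time (a new reading comes with each control period).
- cams.camera(name): name is "side" or "top" or "wrist"; returns the picture (384x512x3 uint8, red, green, blue); there is no depth.
- cams.camera_model(name): a dict with "intrinsics" (3x3 intrinsics, pixels), "extrinsics" (4x4, takes a point from camera to world coordinates); the wrist camera has in their place "mount" (4x4, takes a point from camera to tool coordinates, whose origin is the TCP and whose axes are the flange's). Camera axes: x right, y up, looking along -z (the intrinsics and any distortion apply to the point x, -y, -z); pixel columns grow to the right and rows downward; lengths in m; the calibration is good to about 2 mm. A picture is of the moment at which its call begins: read the wrist's pose just before it. camera_model takes no time and is no camera call.
- ticket.sign_off(): hands the job in; it is judged then, once.
Trained networks look in the newest picture that a camera, given by its name, has taken for a name from the list of things; names that differ only in an ending like _2 or _b are one class to them, and where a whole thing is asked for, a point or a joint stands for the part that bears it (a point fixed in the world has none). Each returns a list of dicts, best first, with "p" (0 to 1); they miss things now and then, are a little off and sometimes report something else, mostly with a low value. They report only what shows in the picture. A call takes as long as a camera call. They do not tell look-alikes from the thing itself.
- spotter.outline_of(camera, thing): "region" (384x512 bool, what is visible of it) and "at" ([column, row] in pixels, amid what is visible of it).
- spotter.tip_of(camera, thing): "at" ([column, row] in pixels: a listed point, or the origin of a listed thing).
The state is a dict: "time": time; "joints": joint angles; "qvel": joint speeds; "tau": joint torques, N m; "position": TCP position; "tcp_rot": TCP orientation; "force": force on the tool from outside, world axes, zero at the start; "moment": the same for the moment, N m; "gripper_width": finger opening in m; "gripper_force": force on a finger pad.
Only numpy, scipy, OpenCV 4.12 (cv2) and the standard library are available. Lean on these libraries where they do the work, as an engineer would, in place of code of your own. Each camera call takes 0.05 s, during which the arm holds its last target. There are 200 camera calls.

## Working session

There is one attempt and no reset: what is moved stays moved. The work goes in short steps, Python scripts to look and compute and a tool call to move; the robot and the scene stay as the last step left them, time stands still between calls to the robot, and variables do not carry over. Pictures are saved under pics/ and viewed, at most 10 in all, crops included, and the job is handed in when it is done.

Besides the shell and the picture viewer there is one more tool, called after "Request:" by a JSON object that holds its "fn" and its "kwargs", one argument or row to a line. play_rows: Moves the arm, as the interface text tells. Scaled input: -1 to 1 covers 0.03 m each way for a shift and 0.12 rad each way for a turn. Its arguments: {"type":"object","properties":{"series":{"type":"array","items":{"type":"number"}}},"required":["series"]}

```bash
ls; mkdir -p pics; cat > h.py <<'E'
import numpy as np, cv2
from station import status, cams, ticket, spotter
from scipy.spatial.transform import Rotation as R
def ext(name):
    m=cams.camera_model(name)
    if 'extrinsics' in m: return np.array(m['intrinsics']),np.array(m['extrinsics']),m
    s=status.state();T=np.eye(4);T[:3,:3]=R.from_quat(s['tcp_rot']).as_matrix();T[:3,3]=s['position']
    return np.array(m['intrinsics']),T@np.array(m['mount']),m
def ray(K,E,px):
    d=np.linalg.solve(K,[px[0],px[1],1.]);d=np.array([d[0],-d[1],-d[2]])
    return E[:3,3],E[:3,:3]@d
def at_z(K,E,px,z):
    o,d=ray(K,E,px);return o+d*(z-o[2])/d[2]
def proj(K,E,p):
    q=np.linalg.inv(E)@np.r_[p,1];v=K@[q[0],-q[1],-q[2]];return v[:2]/v[2]
def tri(rs):
    A=np.zeros((3,3));b=np.zeros(3)
    for o,d in rs:
        d=d/np.linalg.norm(d);P=np.eye(3)-np.outer(d,d);A+=P;b+=P@o
    p=np.linalg.solve(A,b);return p
def save(n,im): cv2.imwrite(f'pics/{n}.png',im[...,::-1])
E
python3 - <<'E'
from h import *
ims={c:cams.camera(c) for c in('top','side')}
save('a',cv2.resize(ims['top'],(800,600)));save('b',cv2.resize(ims['side'],(800,600)))
for c in ims: 
    K,X,m=ext(c);print(c,K.round(1).tolist(),X.round(3).tolist(),[k for k in m])
for t in('jar','jaw_knob','block','pad','tray_blue','vise','tray_grey','rack','wash_bottle','pipette_pump'):
    for c in('top','side'):
        K,X,m=ext(c)
        print(t,c,[(round(d['p'],2),np.round(d['at']).tolist(),at_z(K,X,d['at'],0).round(3).tolist()[:2]) for d in spotter.tip_of(c,t)])
s=status.state();print(s)
E
```

```text
pics
top [[420.5, 0.0, 255.1], [0.0, 420.5, 187.9], [0.0, 0.0, 1.0]] [[-0.03, 0.978, -0.205, 0.338], [-1.0, -0.029, 0.009, 0.036], [0.002, 0.206, 0.979, 1.287], [0.0, 0.0, 0.0, 1.0]] ['intrinsics', 'extrinsics']
side [[458.8, 0.0, 250.4], [0.0, 458.8, 193.1], [0.0, 0.0, 1.0]] [[-0.971, 0.184, -0.15, 0.391], [-0.237, -0.774, 0.587, 0.842], [-0.009, 0.606, 0.796, 1.177], [0.0, 0.0, 0.0, 1.0]] ['intrinsics', 'extrinsics']
jar top [(0.45, [255.0, 220.0], [0.507, 0.028])]
jar side [(0.54, [277.0, 210.0], [0.516, 0.018])]
jaw_knob top [(0.69, [413.0, 214.0], [0.512, -0.459]), (0.65, [276.0, 221.0], [0.504, -0.036])]
jaw_knob side [(0.74, [289.0, 181.0], [0.502, -0.105])]
block top [(0.68, [293.0, 227.0], [0.481, -0.088]), (0.45, [267.0, 168.0], [0.671, -0.014])]
block side [(0.68, [291.0, 187.0], [0.491, -0.08])]
pad top [(0.7, [166.0, 223.0], [0.505, 0.3])]
pad side [(0.75, [263.0, 291.0], [0.5, 0.296])]
tray_blue top [(0.86, [97.0, 176.0], [0.66, 0.519]), (0.59, [268.0, 166.0], [0.677, -0.02])]
tray_blue side [(0.77, [231.0, 191.0], [0.676, -0.021]), (0.77, [178.0, 360.0], [0.667, 0.533]
[... 707 characters left out ...]
, -0.446])]
{'time': 1.1, 'joints': array([-1.36903598e+00,  1.50483552e-01,  1.43733821e+00, -6.87844527e-06,
        1.55376974e+00, -1.33973076e-01]), 'qvel': array([-0.0013709 ,  0.00117296,  0.00044876,  0.0001334 ,  0.00137793,
        0.00058378]), 'tau': array([ 1.79349678e-03, -7.12800908e+01, -5.71033216e+01,  2.21535925e-05,
        1.95676010e-03,  1.34031120e-05]), 'position': array([ 0.18943497, -0.54290179,  0.25330672]), 'tcp_rot': array([ 9.85943429e-01,  1.67079484e-01, -3.41721533e-06,  6.92635741e-07]), 'force': array([0.58301412, 0.03793521, 0.76858491]), 'moment': array([ 0.02868937, -0.05985833,  0.03541522]), 'gripper_force': 0.0, 'gripper_width': 0.08544827556607666}
```

View pics/a.png

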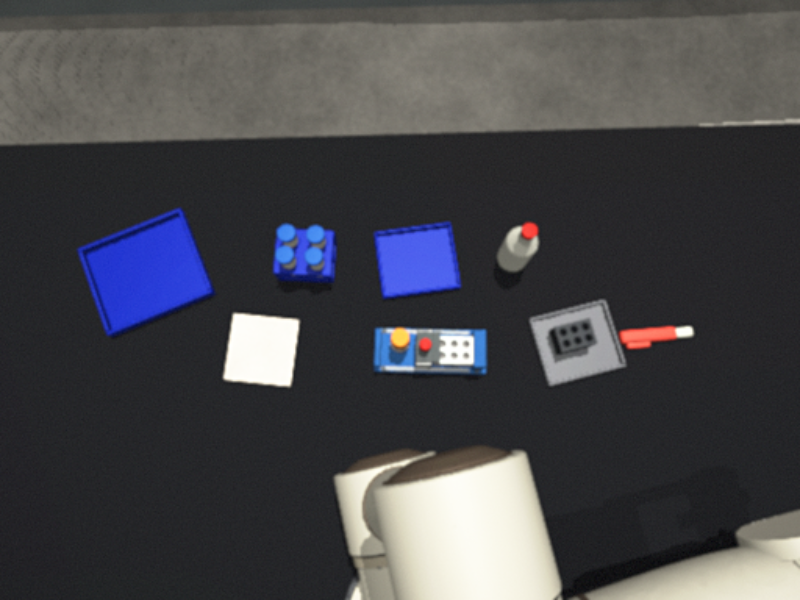

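View pics/b.png

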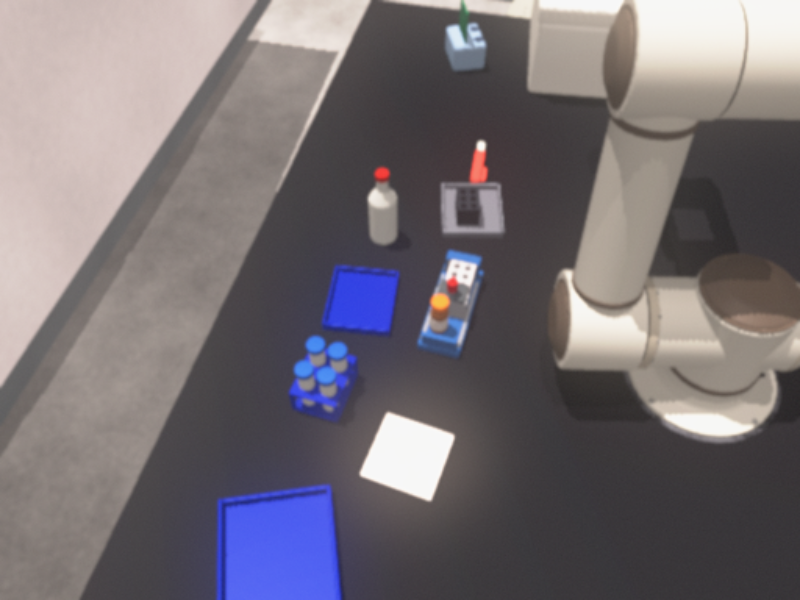

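Top: vise at about (430,350) with the jar's orange cap at (400,340) and red knob at (425,343); small blue tray (417,260), white pad (262,350). The side view agrees: jar (438,310), pad (408,455), small blue tray (362,300). Large blue tray and light-blue pot are decoys.

```bash
cat >> h.py <<'E'
def yaw_now(s):
    y=R.from_quat(s['tcp_rot']).as_matrix()[:,1];return np.arctan2(y[1],y[0])
def plan(p,yaw,g,n=None,start=None):
    s=status.state();p0,y0=(s['position'],yaw_now(s)) if start is None else start
    D=np.array(p)-p0;dy=(yaw-y0+np.pi)%(2*np.pi)-np.pi
    n=n or int(np.ceil(max(np.linalg.norm(D)/.04,abs(dy)/.115)))
    for i in range(n):
        a=y0+dy*i/n
        M=np.array([[-np.sin(a),np.cos(a),0],[np.cos(a),np.sin(a),0],[0,0,-1]]) # columns x,y,z of tool
        v=M.T@(D/n)/.03
        print(','.join(f'{k:.2f}' for k in [*v,0,0,-dy/n/.12,g]),',' if (i+1)%5 else '|')
E
python3 - <<'E'
from h import *
m=cams.camera_model('wrist');print(np.round(m['mount'],3).tolist(),np.round(m['intrinsics'],0).tolist())
for c in('top','side'): cams.camera(c)
for t in('jar','jaw_knob','block','pad','tray_blue','vise'):
    rs=[]
    for c in('top','side'):
        K,X,_=ext(c);L=spotter.tip_of(c,t)
        if t=='jaw_knob' and c=='top': L=[d for d in L if d['at'][0]<350]
        if t=='tray_blue': L=[d for d in L if 200<d['at'][0]<300]
        rs.append(ray(K,X,L[0]['at']))
    print(t,tri(rs).round(3))
for c in('top','side'):
  K,X,_=ext(c)
  for t,z in(('tray_blue',.018),('pad',.003),('vise',.02)):
    for d in spotter.outline_of(c,t)[:2]:
        cs,_=cv2.findContours(d['region'].astype(np.uint8),0,2);c0=max(cs,key=cv2.contourArea)[:,0]
        w=np.array([at_z(K,X,p,z)[:2] for p in c0.astype(float)])
        print(c,t,round(d['p'],2),[np.round(v,3) for v in cv2.minAreaRect(w.astype(np.float32))])
plan([.50,-.03,.33],0,0)
E
```

```text
[[-0.0, 0.96, 0.279, 0.071], [1.0, 0.0, -0.0, -0.0], [-0.0, 0.279, -0.96, -0.121], [0.0, 0.0, 0.0, 1.0]] [[292.0, 0.0, 254.0], [0.0, 292.0, 197.0], [0.0, 0.0, 1.0]]
jar [ 0.599 -0.543 -0.792]Traceback (most recent call last):
  File "<stdin>", line 10, in <module>
IndexError: list index out of range
```

```bash
python3 - <<'E'
from h import *
plan([.50,-.04,.33],0,0,15)
E
```

```text
1.02,-0.83,-0.17,0.00,0.00,-0.69,0.00 ,
1.08,-0.74,-0.17,0.00,0.00,-0.69,0.00 ,
1.14,-0.65,-0.17,0.00,0.00,-0.69,0.00 ,
1.19,-0.55,-0.17,0.00,0.00,-0.69,0.00 ,
1.23,-0.45,-0.17,0.00,0.00,-0.69,0.00 |
1.27,-0.35,-0.17,0.00,0.00,-0.69,0.00 ,
1.29,-0.25,-0.17,0.00,0.00,-0.69,0.00 ,
1.31,-0.14,-0.17,0.00,0.00,-0.69,0.00 ,
1.31,-0.03,-0.17,0.00,0.00,-0.69,0.00 ,
1.31,0.08,-0.17,0.00,0.00,-0.69,0.00 |
1.30,0.19,-0.17,0.00,0.00,-0.69,0.00 ,
1.28,0.29,-0.17,0.00,0.00,-0.69,0.00 ,
1.25,0.40,-0.17,0.00,0.00,-0.69,0.00 ,
1.22,0.50,-0.17,0.00,0.00,-0.69,0.00 ,
1.17,0.60,-0.17,0.00,0.00,-0.69,0.00 |
```

Request:
{"fn": "play_rows", "kwargs": {
  "series": [0.76,-0.63,-0.13,0,0,-0.51,0,0.8,-0.58,-0.13,0,0,-0.51,0,0.84,-0.52,-0.13,0,0,-0.51,0,0.87,-0.46,-0.13,0,0,-0.51,0,0.9,-0.4,-0.13,0,0,-0.51,0]
}}

```text
time: 1.9
position: [0.2681, -0.4162, 0.273]
tcp_rot: [0.949, 0.317, 0.0, 0.0]
force: [1.1, 0.2, -0.6]
gripper_width: 0.0854
gripper_force: 0.0
```

Request:
{"fn": "play_rows", "kwargs": {
  "series": [0.92,-0.34,-0.13,0,0,-0.51,0,0.94,-0.28,-0.13,0,0,-0.51,0,0.96,-0.22,-0.13,0,0,-0.51,0,0.98,-0.15,-0.13,0,0,-0.51,0,0.98,-0.09,-0.13,0,0,-0.51,0]
}}

```text
time: 2.4
position: [0.3496, -0.293, 0.2926]
tcp_rot: [0.889, 0.457, 0.0, 0.0]
force: [-0.6, 0.1, -0.8]
gripper_width: 0.0856
gripper_force: 0.0
```

Request:
{"fn": "play_rows", "kwargs": {
  "series": [0.98,-0.02,-0.13,0,0,-0.51,0,0.98,0.05,-0.13,0,0,-0.51,0,0.98,0.12,-0.13,0,0,-0.51,0,0.97,0.18,-0.13,0,0,-0.51,0,0.96,0.24,-0.13,0,0,-0.51,0]
}}

```text
time: 2.9
position: [0.4351, -0.1725, 0.3121]
tcp_rot: [0.809, 0.588, 0.0, 0.0]
force: [-0.8, -0.6, 0.8]
gripper_width: 0.0849
gripper_force: 0.0
```

Request:
{"fn": "play_rows", "kwargs": {
  "series": [0.95,0.28,-0.13,0,0,-0.51,0,0.94,0.33,-0.13,0,0,-0.51,0,0.92,0.38,-0.13,0,0,-0.51,0,0.9,0.42,-0.13,0,0,-0.51,0,0.88,0.45,-0.13,0,0,-0.51,0]
}}

```text
time: 3.4
position: [0.5167, -0.0479, 0.3315]
tcp_rot: [0.71, 0.704, 0.0, 0.0]
force: [-0.5, -1.3, 0.2]
gripper_width: 0.0854
gripper_force: 0.0
```

```bash
python3 - <<'E'
from h import *
s=status.state();print(s['time'],s['position'],yaw_now(s),s['tcp_rot'])
save('c',cams.camera('wrist'));K,X,_=ext('wrist')
for t,z in(('jar',.02),('jaw_knob',.104),('block',.02),('vise',0),('tray_blue',0),('pad',0)):
    print(t,[(round(d['p'],2),np.round(d['at']).tolist(),at_z(K,X,d['at'],z).round(3).tolist()[:2]) for d in spotter.tip_of('wrist',t)])
E
```

```text
3.4 [ 0.51665538 -0.04785344  0.33150505] -0.008408214313178149 [7.10073274e-01 7.04127788e-01 6.01890713e-05 2.26086175e-05]
jar [(0.62, [246.0, 113.0], [0.507, 0.025])]
jaw_knob [(0.61, [233.0, 148.0], [0.494, -0.014])]
block [(0.61, [234.0, 182.0], [0.488, -0.075]), (0.6, [352.0, 249.0], [0.677, -0.189])]
vise [(0.66, [236.0, 151.0], [0.491, -0.032])]
tray_blue [(0.97, [357.0, 133.0], [0.675, -0.005])]
pad []
```

View pics/c.png

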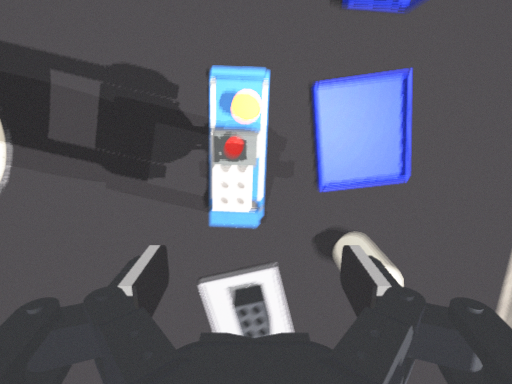

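Wrist: vise upright at (238,147), jar cap (246,105), knob (234,148), block (233,190), small blue tray (363,130) slightly turned, wash bottle by the right finger (365,250). Measure more finely here and take a second view after a shift towards the jar.

```bash
cat >> h.py <<'E'
def blobs(im,X,K):
    hsv=cv2.cvtColor(im,cv2.COLOR_RGB2HSV);H,S,V=cv2.split(hsv);out={}
    def big(m,near=None):
        n,l,st,c=cv2.connectedComponentsWithStats(m.astype(np.uint8))
        i=1+np.argmax(st[1:,4]);return l==i,c[i],st[i,4]
    out['cap']=big((H>10)&(H<35)&(S>140)&(V>120));
    m=((H<8)|(H>172))&(S>150)&(V>90);out['knob']=big(m)
    return out
def rect(region,K,X,z):
    cs,_=cv2.findContours(region.astype(np.uint8),0,2);c0=max(cs,key=cv2.contourArea)[:,0]
    w=np.array([at_z(K,X,p,z)[:2] for p in c0.astype(float)])
    (c,(a,b),t)=cv2.minAreaRect(w.astype(np.float32))
    if a>b: a,b,t=b,a,t-90
    return np.round([c[0],c[1],a,b,(t+90)%180-90],3)   # long side b at angle t+90 deg
def look(things,tag=None):
    import pickle,os
    im=cams.camera('wrist');K,X,_=ext('wrist');b=blobs(im,X,K)
    if tag: save(tag,im)
    L=pickle.load(open('v.pkl','rb')) if os.path.exists('v.pkl') else []
    v={'cap':ray(K,X,b['cap'][1]),'knob':ray(K,X,b['knob'][1])}
    for k,z in(('cap',.105),('knob',.114)): print(k,b[k][1].round(1),b[k][2],at_z(K,X,b[k][1],z).round(4))
    for t,z in things:
        for d in spotter.outline_of('wrist',t)[:2]:
            print(t,round(d['p'],2),np.round(d['at']),rect(d['region'],K,X,z)); v.setdefault(t,ray(K,X,d['at']))
    L.append(v);pickle.dump(L,open('v.pkl','wb'));return L
E
python3 - <<'E'
from h import *
look([('jar',.1),('jaw_knob',.08),('block',.07),('vise',.02),('tray_blue',.018)])
E
```

```text
cap [245.5 122. ] 2 [0.5066 0.0102 0.105 ]
knob [232.9 147.6] 290 [ 0.4918 -0.0178  0.114 ]
jar 0.77 [245. 106.] [5.0600e-01 2.6000e-02 3.2000e-02 3.2000e-02 8.9282e+01]
jaw_knob 0.92 [234. 147.] [ 4.9200e-01 -2.4000e-02  4.7000e-02  6.4000e-02  8.6944e+01]
jaw_knob 0.31 [247. 107.] [5.0700e-01 2.7000e-02 3.5000e-02 3.7000e-02 8.9278e+01]
block 0.87 [231. 187.] [ 0.484 -0.079  0.052  0.06  -2.802]
vise 0.94 [236. 138.] [ 0.49  -0.038  0.085  0.232 -3.016]
vise 0.67 [236. 149.] [ 4.8800e-01 -3.1000e-02  5.5000e-02  7.4000e-02  8.6748e+01]
tray_blue 0.64 [361. 130.] [ 0.674 -0.013  0.139  0.155  5.315]
```

Request:
{"fn": "play_rows", "kwargs": {
  "series": [0.9,-0.2,0.5,0,0,0,0,0.9,-0.2,0.5,0,0,0,0,0,0,0,0,0,0,0,0,0,0,0,0,0,0]
}}

```text
time: 4.45
position: [0.5046, 0.0053, 0.3014]
tcp_rot: [0.711, 0.704, -0.0, 0.0]
force: [-0.1, 0.3, -0.5]
gripper_width: 0.0849
gripper_force: 0.0
```

```bash
python3 - <<'E'
from h import *
L=look([('jar',.1),('jaw_knob',.08),('block',.07),('vise',.02),('tray_blue',.018)])
for k in L[0]:
    if k in L[1]: print('tri',k,tri([L[0][k],L[1][k]]).round(4))
s=status.state();print(s['time'],s['position'],yaw_now(s))
E
```

```text
cap [251.7 156.7] 510 [0.5026 0.029  0.105 ]
knob [241.8 199.1] 257 [ 0.4911 -0.0163  0.114 ]
jar 0.79 [255. 157.] [ 0.507  0.029  0.033  0.041 -0.642]
jaw_knob 0.62 [244. 192.] [ 4.9200e-01 -1.9000e-02  5.8000e-02  6.4000e-02  8.9345e+01]
vise 0.81 [242. 186.] [ 0.491 -0.043  0.084  0.239 -3.3  ]
tray_blue 0.84 [372. 168.] [ 0.673 -0.013  0.141  0.158  6.319]
tri cap [ 0.5016  0.0047 -0.0586]
tri knob [ 0.4909 -0.0188  0.1054]
tri jar [0.506  0.0275 0.0979]
tri jaw_knob [ 0.4907 -0.0228  0.0624]
tri vise [ 0.4917 -0.0107  0.0751]
tri tray_blue [ 0.6831 -0.0078 -0.0134]
4.75 [0.50488609 0.00454755 0.30153196] -0.011839303627618578
```

Request:
{"fn": "play_rows", "kwargs": {
  "series": [0.2,0,0.9,0,0,0.36,0,0.2,0,0.9,0,0,0,0,0.2,0,0.9,0,0,0,0,0.2,0,0.6,0,0,0,0,0,0,0,0,0,0,0]
}}

```text
time: 5.25
position: [0.5049, 0.0293, 0.2002]
tcp_rot: [0.726, 0.688, -0.001, -0.001]
force: [-0.1, -1.0, 0.2]
gripper_width: 0.0855
gripper_force: 0.0
```

```bash
python3 - <<'E'
from h import *
s=status.state();print(s['time'],s['position'],yaw_now(s))
look([('jar',.105),('jaw_knob',.08),('vise',.02)],'d')
E
```

```text
5.25 [0.50492745 0.02929428 0.20023601] -0.054118720681314375
cap [256.2 197.5] 1137 [0.5072 0.0362 0.105 ]
knob [241.2 263.1] 728 [ 0.4926 -0.0149  0.114 ]
jar 0.7 [256. 204.] [ 0.508  0.034  0.033  0.049 -3.091]
jaw_knob 0.59 [238. 246.] [ 0.493 -0.018  0.063  0.067 -3.118]
jaw_knob 0.45 [240. 303.] [ 0.486 -0.076  0.048  0.053 -3.076]
vise 0.78 [240. 229.] [ 0.491 -0.047  0.086  0.247 -3.62 ]
```

View pics/d.png

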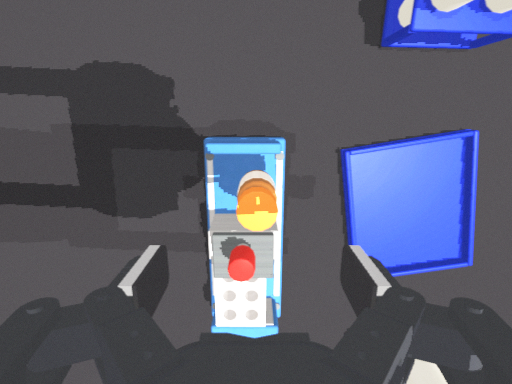

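The wrist picture shows the jar with its cap top centred near (257,211), white shoulder visible up to (257,172); the knob at (241,262); vise edges upright, so the yaw fits.

```bash
python3 - <<'E'
from h import *
K,X,_=ext('wrist')
for p,z in(((257,211),.105),((257,185),.02),((241,250),.114),((240,330),.02),((245,140),.05)):print(p,at_z(K,X,p,z).round(4))
import pickle;L=pickle.load(open('v.pkl','rb'))
# cap top circle: project for candidate
for y in(.026,.028,.030):print(y,[proj(K,X,np.array([.507,y,z])).round(0) for z in(.105,.02)], proj(K,X,np.array([.507,y+.018,.02])).round(0))
E
```

```text
(257, 211) [0.5084 0.0242 0.105 ]
(257, 185) [0.5094 0.0242 0.02  ]
(241, 250) [ 0.4941 -0.0046  0.114 ]
(240, 330) [ 0.4785 -0.1613  0.02  ]
(245, 140) [0.5006 0.0752 0.05  ]
0.026 [array([255., 209.]), array([255., 184.])] [254. 167.]
0.028 [array([255., 207.]), array([255., 182.])] [254. 165.]
0.03 [array([255., 204.]), array([254., 180.])] [254. 163.]
```

Request:
{"fn": "play_rows", "kwargs": {
  "series": [-0.1,0.1,0.8,0,0,0,0,0,0,0.9,0,0,0,0,0,0,0.9,0,0,0,0,0,0,0.8,0,0,0,0,0,0,0.55,0,0,0,0]
}}

```text
time: 5.95
position: [0.5087, 0.0256, 0.0833]
tcp_rot: [0.726, 0.688, 0.0, 0.0]
force: [-0.2, -0.1, 0.1]
gripper_width: 0.0853
gripper_force: 0.0
```

Request:
{"fn": "play_rows", "kwargs": {
  "series": [0,0,0,0,0,0,0,0,0,0,0,0,0,1,0,0,0,0,0,0,1,0,0,0,0,0,0,1,0,0,0,0,0,0,1]
}}

```text
time: 6.45
position: [0.509, 0.0259, 0.0849]
tcp_rot: [0.726, 0.688, 0.001, 0.001]
force: [-1.8, 0.6, 8.6]
gripper_width: 0.0337
gripper_force: 58.3
```

Request:
{"fn": "play_rows", "kwargs": {
  "series": [0,0,0,0,0,0,1,0,0,0,0,0,0,1,0,0,0,0,0,0,1,0,0,0,0,0,0,1]
}}

```text
time: 6.85
position: [0.5091, 0.0259, 0.0849]
tcp_rot: [0.726, 0.688, 0.001, 0.001]
force: [-1.5, 0.0, 8.1]
gripper_width: 0.0336
gripper_force: 58.4
```

Request:
{"fn": "play_rows", "kwargs": {
  "series": [0,0,-0.5,0,0,0,1,0,0,-0.8,0,0,0,1,0,0,-0.9,0,0,0,1,0,0,-0.7,0,0,0,1,0.4,0,-0.1,0,0,0,1]
}}

```text
time: 7.35
position: [0.5102, 0.0374, 0.1766]
tcp_rot: [0.726, 0.687, 0.001, 0.002]
force: [-0.2, -0.6, -1.5]
gripper_width: 0.0333
gripper_force: 59.7
```

Request:
{"fn": "play_rows", "kwargs": {
  "series": [0.8,-0.07,0,0,0,0,1,0.9,-0.08,0,0,0,0,1,0.9,-0.08,0,0,0,0,1,0.9,-0.08,0,0,0,0,1,0.9,-0.08,0,0,0,0,1]
}}

```text
time: 7.85
position: [0.5041, 0.172, 0.173]
tcp_rot: [0.726, 0.688, -0.0, -0.0]
force: [0.9, 0.8, -0.8]
gripper_width: 0.0337
gripper_force: 59.7
```

Request:
{"fn": "play_rows", "kwargs": {
  "series": [0.9,-0.08,0,0,0,0,1,0.9,-0.08,0,0,0,0,1,0.9,-0.08,0,0,0,0,1,0.9,-0.08,0,0,0,0,1,0.6,-0.08,0,0,0,0,1]
}}

```text
time: 8.35
position: [0.4987, 0.299, 0.1729]
tcp_rot: [0.726, 0.688, -0.0, -0.0]
force: [1.0, -0.3, -0.4]
gripper_width: 0.0336
gripper_force: 59.6
```

```bash
python3 - <<'E'
from h import *
s=status.state();print(s['time'],s['position'],yaw_now(s),s['force'],s['gripper_width'])
im=cams.camera('wrist');K,X,_=ext('wrist')
im2=cams.camera('top');save('e',np.hstack([im[:, :400],im2[80:280,60:260].repeat(2,0)[:384,:].repeat(2,1)]))
Kt,Xt,_=ext('top')
for c,(k,x) in(('wrist',(K,X)),('top',(Kt,Xt))):
    for d in spotter.outline_of(c,'pad')[:2]:print(c,round(d['p'],2),rect(d['region'],k,x,.003))
E
```

```text
8.35 [0.49870807 0.29902644 0.17287484] -0.05319835143562725 [ 0.96385287 -0.31699092 -0.40353341] 0.033571182881664406
wrist 0.73 [ 0.505  0.3    0.13   0.132 83.202]
top 0.72 [5.0400e-01 2.7200e-01 8.2000e-02 1.2800e-01 8.2549e+01]
```

View pics/e.png

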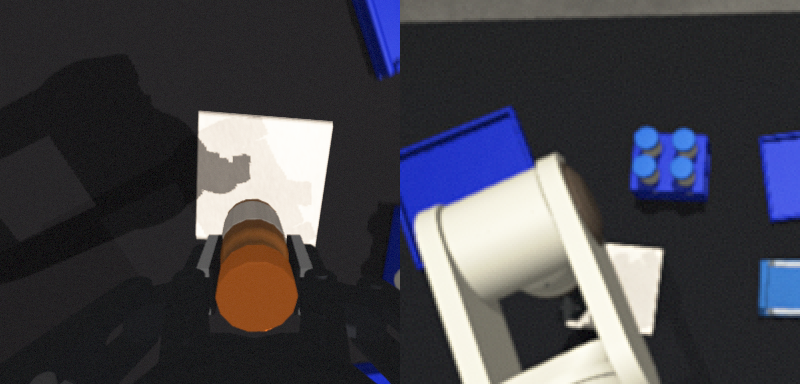

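Left: the jar is held upright above the white pad (cap 257,295; pad spans 197–333 x 110–240). Pad centre measured (0.505, 0.300).

Request:
{"fn": "play_rows", "kwargs": {
  "series": [0,0.2,0.7,0,0,0,1,0,0,0.9,0,0,0,1,0,0,0.8,0,0,0,1,0,0,0.5,0,0,0,1,0,0,0.2,0,0,0,1]
}}

```text
time: 9.05
position: [0.5051, 0.2958, 0.0794]
tcp_rot: [0.726, 0.687, -0.001, -0.0]
force: [-0.3, 0.5, -0.3]
gripper_width: 0.0338
gripper_force: 59.6
```

Request:
{"fn": "play_rows", "kwargs": {
  "series": [0,0,0.1,0,0,0,1,0,0,0.1,0,0,0,1,0,0,0.08,0,0,0,1,0,0,0,0,0,0,1]
}}

```text
time: 9.45
position: [0.5056, 0.2966, 0.0727]
tcp_rot: [0.726, 0.688, 0.0, 0.0]
force: [-0.1, 0.2, -1.2]
gripper_width: 0.0337
gripper_force: 59.6
```

Request:
{"fn": "play_rows", "kwargs": {
  "series": [0,0,0.07,0,0,0,1,0,0,0.05,0,0,0,1,0,0,0,0,0,0,1]
}}

```text
time: 9.75
position: [0.5055, 0.2965, 0.0687]
tcp_rot: [0.726, 0.688, -0.0, -0.0]
force: [0.2, -0.4, -0.5]
gripper_width: 0.0335
gripper_force: 59.6
```

Request:
{"fn": "play_rows", "kwargs": {
  "series": [0,0,0.04,0,0,0,1,0,0,0.03,0,0,0,1,0,0,0,0,0,0,1]
}}

```text
time: 10.05
position: [0.5057, 0.2967, 0.0678]
tcp_rot: [0.726, 0.688, 0.0, 0.0]
force: [-5.3, -1.8, 13.2]
gripper_width: 0.0336
gripper_force: 61.6
```

Request:
{"fn": "play_rows", "kwargs": {
  "series": [0,0,0,0,0,0,0.5,0,0,0,0,0,0,0.4,0,0,0,0,0,0,0.2,0,0,0,0,0,0,0,0,0,0,0,0,0,0]
}}

```text
time: 10.55
position: [0.5055, 0.2965, 0.0667]
tcp_rot: [0.726, 0.688, -0.0, -0.0]
force: [0.5, 0.5, 0.3]
gripper_width: 0.0853
gripper_force: 0.0
```

Request:
{"fn": "play_rows", "kwargs": {
  "series": [0,0,-0.3,0,0,0,0,0,0,-0.8,0,0,0,0,0,0,-1,0,0,0,0,0,0,-1,0,0,0,0,0,0,-1,0,0,0,0]
}}

```text
time: 11.05
position: [0.5054, 0.2965, 0.1917]
tcp_rot: [0.726, 0.688, 0.0, 0.0]
force: [0.1, 0.5, -0.2]
gripper_width: 0.0853
gripper_force: 0.0
```

```bash
python3 - <<'E'
from h import *
s=status.state();print(s['time'],s['position'],yaw_now(s),s['force'],s['gripper_width'])
im=cams.camera('wrist');K,X,_=ext('wrist');side=cams.camera('side')
save('f',np.hstack([im[60:,100:450][:300],cv2.resize(side[220:370,160:360],(400,300))]))
for c in('wrist','side'):
    print(c,[(round(d['p'],2),rect(d['region'],*ext(c)[:2],.08)) for d in spotter.outline_of(c,'jar')[:2]])
E
```

```text
11.05 [0.50538021 0.29646427 0.19173382] -0.054157110903014526 [ 0.07315586  0.54160271 -0.20392471] 0.08527008922199124
wrist [(0.63, array([ 0.506,  0.303,  0.034,  0.049, -3.213]))]
side [(0.63, array([ 0.5  ,  0.315,  0.034,  0.068, 13.38 ]))]
```

View pics/f.png

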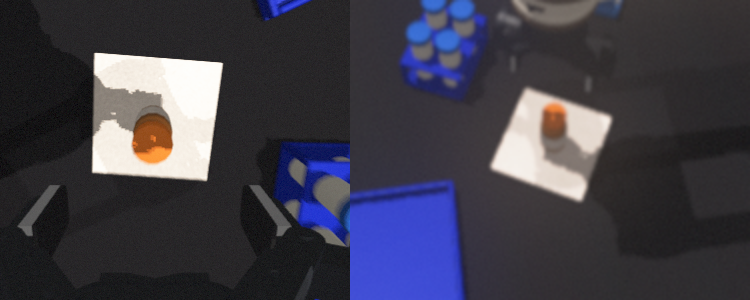

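The jar stands upright on the pad (left view 152,135; side view agrees). Next the knob.

Request:
{"fn": "play_rows", "kwargs": {
  "series": [-0.6,0,-0.2,0,0,0,0,-0.95,0,-0.2,0,0,0,0,-0.95,0,0,0,0,0,0,-0.95,0.01,0,0,0,0,0,-0.95,0.02,0,0,0,0,0]
}}

```text
time: 11.75
position: [0.4985, 0.1628, 0.2011]
tcp_rot: [0.726, 0.688, -0.001, -0.0]
force: [-0.0, -1.2, -0.4]
gripper_width: 0.0853
gripper_force: 0.0
```

Request:
{"fn": "play_rows", "kwargs": {
  "series": [-0.95,0.02,0,0,0,0,0,-0.95,0.02,0,0,0,0,0,-0.95,0.02,0,0,0,0,0,-0.95,0.02,0,0,0,0,0,-0.95,0.02,0,0,0,0,0]
}}

```text
time: 12.25
position: [0.4936, 0.0204, 0.2011]
tcp_rot: [0.726, 0.688, -0.0, -0.0]
force: [1.0, 0.1, 0.1]
gripper_width: 0.0855
gripper_force: 0.0
```

Request:
{"fn": "play_rows", "kwargs": {
  "series": [-0.7,0,0,0,0,0,0,0,0,0,0,0,0,0]
}}

```text
time: 12.45
position: [0.4926, -0.0014, 0.2011]
tcp_rot: [0.727, 0.687, -0.001, -0.0]
force: [-0.3, 0.5, -0.2]
gripper_width: 0.0851
gripper_force: 0.0
```

```bash
rm v.pkl; python3 - <<'E'
from h import *
s=status.state();print(s['time'],s['position'],yaw_now(s),s['force'],s['gripper_width'])
try: look([('jaw_knob',.08),('block',.07),('vise',.02),('tray_blue',.018)],'g')
except Exception as e: print(e)
E
```

```text
12.45 [ 0.49259648 -0.00135924  0.2010517 ] -0.05679806668253775 [-0.2877559   0.51320311 -0.18507136] 0.08510961784923325
attempt to get argmax of an empty sequence
```

```bash
cat > l2.py <<'E'
from h import *
import sys
s=status.state();print(s['time'],s['position'],yaw_now(s))
im=cams.camera('wrist');save(sys.argv[1],im);K,X,_=ext('wrist')
for t,z in(('jaw_knob',.08),('block',.07),('vise',.02),('tray_blue',.018)):
    for d in spotter.outline_of('wrist',t)[:2]: print(t,round(d['p'],2),np.round(d['at']),rect(d['region'],K,X,z))
for d in spotter.tip_of('wrist','jaw_knob'): print('knob',d['p'],d['at'],at_z(K,X,d['at'],.104))
H,S,V=cv2.split(cv2.cvtColor(im,cv2.COLOR_RGB2HSV));m=(((H<6)|(H>174))&(S>150)&(V>90)).astype(np.uint8)
n,l,st,c=cv2.connectedComponentsWithStats(m)
for i in range(1,n):
    if st[i,4]>80: print('red',st[i],c[i].round(1),at_z(K,X,c[i],.108).round(4))
E
python3 l2.py g
```

```text
12.5 [ 4.92748934e-01 -1.82880954e-04  2.01155152e-01] -0.05648394201108101
jaw_knob 0.85 [254. 213.] [ 4.9200e-01 -1.7000e-02  5.8000e-02  6.3000e-02  8.6812e+01]
block 0.8 [250. 273.] [ 0.485 -0.08   0.05   0.058 -3.714]
vise 0.86 [255. 192.] [ 0.49  -0.047  0.084  0.248 -2.939]
vise 0.27 [253. 214.] [ 4.9000e-01 -4.0000e-02  7.1000e-02  7.9000e-02  8.6812e+01]
tray_blue 0.95 [422. 173.] [ 0.672 -0.011  0.14   0.156  6.277]
knob 0.69 [253.3, 230.7] [ 0.49087891 -0.01984703  0.104     ]
knob 0.61 [416.3, 180.4] [0.61770146 0.01463375 0.104     ]
red [241 211  27  35 669] [253.1 228.5] [ 0.4909 -0.0163  0.108 ]
```

View pics/g.png

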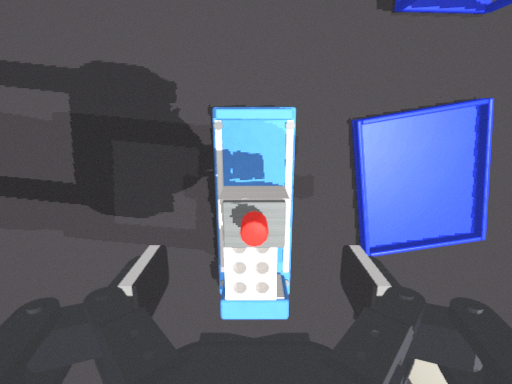

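Wrist: vise upright, knob top centre (254,232), block (250,273), jar gone from bed, small tray centre (425,178) turned about +6°. Descend on the knob.

Request:
{"fn": "play_rows", "kwargs": {
  "series": [-0.3,-0.03,0.6,0,0,0,0,-0.28,0,0.8,0,0,0,0,0,0,0.8,0,0,0,0,0,0,0.6,0,0,0,0,0,0,0.3,0,0,0,0]
}}

```text
time: 13.3
position: [0.4909, -0.0156, 0.1072]
tcp_rot: [0.726, 0.688, -0.001, -0.001]
force: [0.2, 0.7, 0.1]
gripper_width: 0.0855
gripper_force: 0.0
```

Request:
{"fn": "play_rows", "kwargs": {
  "series": [0,0,0,0,0,0,0.6,0,0,0,0,0,0,0.9,0,0,0,0,0,0,1,0,0,0,0,0,0,1,0,0,0,0,0,0,1]
}}

```text
time: 13.8
position: [0.4914, -0.0161, 0.1096]
tcp_rot: [0.726, 0.688, -0.0, 0.0]
force: [-5.6, 0.5, 8.3]
gripper_width: 0.0203
gripper_force: 58.3
```

Request:
{"fn": "play_rows", "kwargs": {
  "series": [0,0,0,0,0,0,1,0,0,0,0,0,0,1]
}}

```text
time: 14.0
position: [0.4915, -0.0161, 0.1096]
tcp_rot: [0.726, 0.688, 0.0, 0.0]
force: [-7.4, 1.3, 11.0]
gripper_width: 0.02
gripper_force: 58.3
```

Request:
{"fn": "play_rows", "kwargs": {
  "series": [0.2,0,0,0,0,0,1,0.4,0,0,0,0,0,1,0.4,0,0,0,0,0,1,0.4,0,0,0,0,0,1,0.3,0,0,0,0,0,1]
}}

```text
time: 14.5
position: [0.4943, 0.035, 0.1096]
tcp_rot: [0.726, 0.688, -0.0, 0.0]
force: [-6.5, -4.0, 10.2]
gripper_width: 0.0203
gripper_force: 58.3
```

Request:
{"fn": "play_rows", "kwargs": {
  "series": [0.15,0,0,0,0,0,1,0.1,0,0,0,0,0,1,0.08,0,0,0,0,0,1,0,0,0,0,0,0,1]
}}

```text
time: 14.9
position: [0.4946, 0.0408, 0.1095]
tcp_rot: [0.726, 0.688, -0.003, 0.003]
force: [-11.2, -43.3, 10.7]
gripper_width: 0.0204
gripper_force: 58.6
```

Request:
{"fn": "play_rows", "kwargs": {
  "series": [-0.08,0,0,0,0,0,1,0,0,0,0,0,0,1]
}}

```text
time: 15.1
position: [0.4945, 0.0404, 0.1095]
tcp_rot: [0.726, 0.687, -0.001, 0.001]
force: [-8.5, -19.2, 10.0]
gripper_width: 0.0204
gripper_force: 58.5
```

Request:
{"fn": "play_rows", "kwargs": {
  "series": [0,0,0,0,0,0,0.3,0,0,0,0,0,0,0,0,0,0,0,0,0,0,0,0,0,0,0,0,0,0,0,-0.3,0,0,0,0]
}}

```text
time: 15.6
position: [0.4942, 0.0424, 0.1171]
tcp_rot: [0.726, 0.688, -0.001, -0.001]
force: [-0.1, -0.0, 0.6]
gripper_width: 0.085
gripper_force: 0.0
```

Request:
{"fn": "play_rows", "kwargs": {
  "series": [0,0,-0.8,0,0,0,0,0,0,-0.9,0,0,0,0,-0.6,0,-0.7,0,0,0,0,-0.8,0,-0.3,0,0,0,0,-0.9,0,0,0,0,0,0]
}}

```text
time: 16.1
position: [0.4915, -0.0271, 0.2011]
tcp_rot: [0.726, 0.688, 0.001, 0.001]
force: [0.8, 0.7, -0.8]
gripper_width: 0.0853
gripper_force: 0.0
```

Request:
{"fn": "play_rows", "kwargs": {
  "series": [-0.5,0,0,0,0,0,0,0,0,0,0,0,0,0]
}}

```text
time: 16.3
position: [0.4902, -0.0429, 0.1994]
tcp_rot: [0.727, 0.687, 0.0, 0.0]
force: [-0.1, 0.5, 0.1]
gripper_width: 0.0856
gripper_force: 0.0
```

```bash
python3 l2.py i
```

```text
16.3 [ 0.49015365 -0.04294032  0.19940195] -0.055986109463661456
jaw_knob 0.56 [255. 105.] [4.9400e-01 3.2000e-02 4.3000e-02 6.3000e-02 8.6797e+01]
block 0.86 [251. 220.] [ 0.485 -0.067  0.05   0.08  -3.24 ]
vise 0.64 [254. 138.] [ 0.49  -0.042  0.085  0.245 -2.97 ]
vise 0.31 [427. 132.] [ 0.67  -0.012  0.139  0.153  6.267]
tray_blue 0.71 [430. 133.] [ 0.672 -0.012  0.142  0.156  6.652]
knob 0.76 [252.2, 96.6] [0.49334346 0.03941646 0.104     ]
red [238  81  31  33 179] [248.3  97.7] [0.4907 0.0386 0.108 ]
```

View pics/i.png

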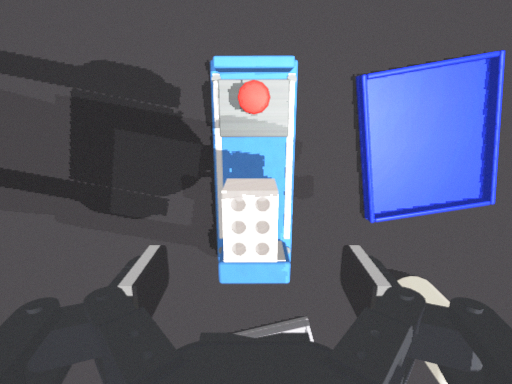

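Jaw open against its stop: knob now (254,97), clear bed between jaw (row 135) and block; block top spans (221–279, 192–261).

```bash
python3 - <<'E'
from h import *
K,X,_=ext('wrist')
for p in((250,227),(221,192),(279,192),(221,261),(279,261)):print(at_z(K,X,p,.07).round(4))
E
```

```text
[ 0.4847 -0.0709  0.07  ]
[ 0.461  -0.0363  0.07  ]
[ 0.5123 -0.039   0.07  ]
[ 0.4552 -0.1041  0.07  ]
[ 0.5103 -0.107   0.07  ]
```

Request:
{"fn": "play_rows", "kwargs": {
  "series": [-0.5,-0.05,0.4,0,0,0,0,-0.41,-0.05,0.8,0,0,0,0,0,0,1,0,0,0,0,0,0,1,0,0,0,0,0,0,0.8,0,0,0,0]
}}

```text
time: 17.1
position: [0.4853, -0.0681, 0.0772]
tcp_rot: [0.726, 0.688, -0.0, -0.0]
force: [0.2, 0.0, -0.0]
gripper_width: 0.0854
gripper_force: 0.0
```

Request:
{"fn": "play_rows", "kwargs": {
  "series": [0,0,0.5,0,0,0,0,0,0,0.3,0,0,0,0,0,0,0,0,0,0,0]
}}

```text
time: 17.4
position: [0.4854, -0.0682, 0.0539]
tcp_rot: [0.726, 0.688, -0.0, -0.001]
force: [0.1, -0.1, 0.6]
gripper_width: 0.0855
gripper_force: 0.0
```

Request:
{"fn": "play_rows", "kwargs": {
  "series": [0,0,0,0,0,0,0.4,0,0,0,0,0,0,0.7,0,0,0,0,0,0,1,0,0,0,0,0,0,1,0,0,0,0,0,0,1]
}}

```text
time: 17.9
position: [0.4861, -0.0687, 0.0557]
tcp_rot: [0.726, 0.688, 0.0, 0.001]
force: [-2.0, 1.7, 8.8]
gripper_width: 0.0494
gripper_force: 63.1
```

Request:
{"fn": "play_rows", "kwargs": {
  "series": [0,0,-0.2,0,0,0,1,0,0,-0.3,0,0,0,1,0,0,-0.5,0,0,0,1,0,0,-0.6,0,0,0,1,0,0,-0.8,0,0,0,1]
}}

```text
time: 18.4
position: [0.4853, -0.0685, 0.1275]
tcp_rot: [0.726, 0.688, -0.0, -0.001]
force: [1.1, -0.4, -4.4]
gripper_width: 0.0496
gripper_force: 63.0
```

Request:
{"fn": "play_rows", "kwargs": {
  "series": [0,0,-0.6,0,0,0,1,0.33,0.87,-0.2,0,0,-0.2,1,0.31,0.88,0,0,0,-0.2,1,0.29,0.89,0,0,0,-0.2,1,0.26,0.9,0,0,0,-0.2,1]
}}

```text
time: 18.9
position: [0.5936, -0.0344, 0.1515]
tcp_rot: [0.692, 0.722, 0.0, 0.0]
force: [0.8, -0.4, -4.3]
gripper_width: 0.0492
gripper_force: 63.6
```

Request:
{"fn": "play_rows", "kwargs": {
  "series": [0.24,0.9,0,0,0,-0.2,1,0.22,0.91,0,0,0,-0.2,1,0.19,0.9,0,0,0,-0.2,1,0,0,0,0,0,0,1,0,0,0,0,0,0,1]
}}

```text
time: 19.4
position: [0.6724, -0.0099, 0.1507]
tcp_rot: [0.666, 0.746, -0.0, -0.0]
force: [-0.1, 0.1, -4.2]
gripper_width: 0.049
gripper_force: 64.4
```

```bash
sed -i "s/('jaw_knob',.08),('block',.07),('vise',.02),//" l2.py; python3 l2.py j; python3 - <<'E'
from h import *
K,X,_=ext('side');cams.camera('side')
for c in['side']:
  for d in spotter.outline_of(c,'tray_blue')[:3]: print(round(d['p'],2),d['at'],rect(d['region'],K,X,.01))
E
```

```text
19.4 [ 0.67241069 -0.00988742  0.15065399] 0.1140585494705975
0.94 [178.7, 350.3] [  0.676   0.512   0.189   0.194 -68.337]
0.82 [233.0, 192.4] [ 0.674 -0.008  0.135  0.163  6.14 ]Traceback (most recent call last):
  File "l2.py", line 5, in <module>
    for t,z in(('tray_blue',.018)):
        ^^^
ValueError: too many values to unpack (expected 2)
```

View pics/j.png

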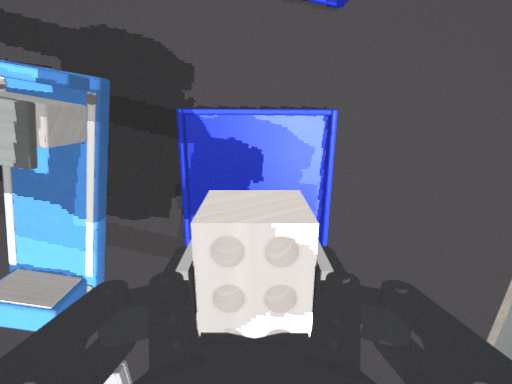

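The block is held level, holes up, square with the tray (tray columns 180–335, block 195–315). Lower gently.

Request:
{"fn": "play_rows", "kwargs": {
  "series": [0,0,0.5,0,0,0,1,0,0,0.9,0,0,0,1,0,0,0.9,0,0,0,1,0,0,0.7,0,0,0,1,0,0,0.3,0,0,0,1]
}}

```text
time: 20.05
position: [0.6709, -0.0101, 0.0487]
tcp_rot: [0.666, 0.746, -0.001, -0.002]
force: [-0.3, 0.2, -4.5]
gripper_width: 0.0496
gripper_force: 64.4
```

Request:
{"fn": "play_rows", "kwargs": {
  "series": [0,0,0.08,0,0,0,1,0,0,0.07,0,0,0,1,0,0,0.05,0,0,0,1,0,0,0,0,0,0,1]
}}

```text
time: 20.45
position: [0.6728, -0.0101, 0.0464]
tcp_rot: [0.666, 0.746, 0.0, 0.0]
force: [0.8, -0.4, -4.3]
gripper_width: 0.0493
gripper_force: 64.4
```

Request:
{"fn": "play_rows", "kwargs": {
  "series": [0,0,0.05,0,0,0,1,0,0,0.05,0,0,0,1,0,0,0,0,0,0,1]
}}

```text
time: 20.75
position: [0.6724, -0.0101, 0.0426]
tcp_rot: [0.666, 0.746, -0.0, -0.0]
force: [-0.1, -0.6, -4.3]
gripper_width: 0.049
gripper_force: 64.4
```

Request:
{"fn": "play_rows", "kwargs": {
  "series": [0,0,0.04,0,0,0,1,0,0,0.02,0,0,0,1,0,0,0,0,0,0,1]
}}

```text
time: 21.05
position: [0.6725, -0.0101, 0.0409]
tcp_rot: [0.666, 0.746, 0.0, -0.0]
force: [-0.0, -0.6, -3.8]
gripper_width: 0.0493
gripper_force: 64.5
```

Request:
{"fn": "play_rows", "kwargs": {
  "series": [0,0,0.04,0,0,0,1,0,0,0,0,0,0,1]
}}

```text
time: 21.25
position: [0.6725, -0.0101, 0.0408]
tcp_rot: [0.666, 0.746, 0.0, 0.0]
force: [-7.2, -0.7, 9.3]
gripper_width: 0.0489
gripper_force: 66.0
```

Contact with the floor. Release and rise.

Request:
{"fn": "play_rows", "kwargs": {
  "series": [0,0,0,0,0,0,0.4,0,0,0,0,0,0,0.3,0,0,0,0,0,0,0.1,0,0,0,0,0,0,0,0,0,0,0,0,0,0]
}}

```text
time: 21.75
position: [0.6725, -0.0101, 0.0397]
tcp_rot: [0.666, 0.746, 0.0, -0.0]
force: [-0.6, -0.4, 0.9]
gripper_width: 0.0855
gripper_force: 0.0
```

Request:
{"fn": "play_rows", "kwargs": {
  "series": [0,0,-0.3,0,0,0,0,0,0,-0.8,0,0,0,0,0,0,-1,0,0,0,0,0,0,-1,0,0,0,0,0,0,-1,0,0,0,0]
}}

```text
time: 22.25
position: [0.6724, -0.0101, 0.1648]
tcp_rot: [0.666, 0.746, 0.0, 0.0]
force: [0.7, 0.3, 0.4]
gripper_width: 0.0854
gripper_force: 0.0
```

Request:
{"fn": "play_rows", "kwargs": {
  "series": [0,0,-0.9,0,0,0,0,0,0,-0.6,0,0,0,0,0,0,0,0,0,0,0]
}}

```text
time: 22.55
position: [0.6733, -0.0102, 0.2115]
tcp_rot: [0.666, 0.746, 0.001, 0.002]
force: [0.0, -0.1, -0.4]
gripper_width: 0.0854
gripper_force: 0.0
```

```bash
python3 - <<'E'
from h import *
s=status.state();print(s['time'],s['position'],s['gripper_width'],s['force'])
w=cams.camera('wrist');sd=cams.camera('side')
save('k',np.hstack([cv2.resize(w,(400,300)),cv2.resize(sd[80:342,150:500][:262],(400,300))]))
K,X,_=ext('wrist')
for t,z in(('block',.055),('tray_blue',.018)):
    for d in spotter.outline_of('wrist',t)[:2]: print(t,round(d['p'],2),rect(d['region'],K,X,z))
E
```

```text
22.55 [ 0.67325882 -0.01017691  0.21152575] 0.08538948397970796 [ 0.00096733 -0.09063166 -0.35559173]
block 0.79 [ 0.671 -0.011  0.049  0.075  6.401]
block 0.18 [ 4.8200e-01 -2.5900e-01  8.0000e-03  3.8000e-02 -2.8478e+01]
tray_blue 0.71 [ 0.673 -0.011  0.133  0.153  6.287]
```

View pics/k.png

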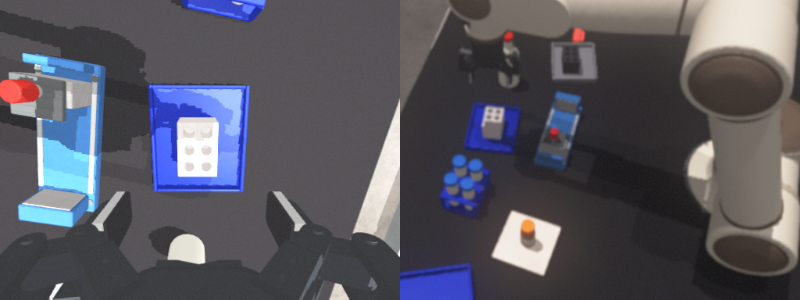

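The block sits centred, square and holes up in the small tray (198,147). The jaw is still open, the jar stands upright on the pad (528,232), and everything else is unmoved.

```bash
python3 -c "
from station import ticket
print(ticket.sign_off())"
```

```text
the job is handed in; nothing more can be done
None
```

I handed the job in at about 23 s: the jar is upright on the pad, the jaw is fully open, and the block is flat and holes-up in the small blue tray, but the sign-off returned no verdict, and pulling the jaw to its stop read about 43 N at the wrist, with only the fingers on the knob.

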